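# Wind back the ejector, close the block mould and hold it shut

## Robot

A 7-joint arm with a two-finger parallel gripper is mounted at the origin on a cart in front of the work surface, level with it; the furniture and walls round the work are solid. World frame = base frame: x ahead of the robot, y to its left, z up, the work surface at z = 0. Lengths are in m, angles in rad, forces in N, time in s.
With the tool pointing down it reaches from about 0.425 to 0.925 m from the base axis. Payload 6.8 kg.
Tool frame: the origin (TCP) lies at the very end of the fingers, on their centre line; the grasp point (between the pads) lies 19 mm behind it; z points along the fingers, y is the line along which they close (so a half turn about z gives the same grasp; the last joint's range is limited). The gripper opens to 85 mm and grips with 20 to 120 N. Pads are 22 mm wide; open, the fingers measure 114 mm over their backs; the gripper's body (76 mm by 85 mm) begins 54 mm behind the grasp point. The pads swing forward as they close: fully open they stand 13 mm farther back than shut.
Start: joints at [-1.416, 0.477, 0.022, 1.555, -0.011, 1.109, -0.083], TCP at [0.175, 0.652, 0.231] pointing down, gripper open.
Joint ranges: [-2.96, 2.96], [-0.34, 2.1], [-1.41, 1.46], [0.24, 2.44], [-1.37, 4.51], [0.17, 1.92], [-2.96, 2.96]. Speed limits (rad/s): [2.39, 2.39, 3.14, 3.14, 3.14, 3.14, 3.14].

## Interface

Orientations are given as a rotation vector (axis times angle).
In Python, from bench import get_obs, viewer, r gives the robot as it stands. The module is installed in compiled form; this text tells all that it offers.
- The arm moves only by the tool play_rows, never from a script. Its argument "commands" is a list that holds one entry, the list of rows, each a list of 5 numbers: the gripper's target within -1 to 1 (shut at 1, half-way at 0, fully open at -1), then the shift along the tool's x, y, z scaled (see below), then the turn about the tool's z scaled (see below). A call has 1 to 12 rows; each row is the pose to reach, as a shift and turn from the pose commanded when the call began, along the tool's axes at that moment; what a row does not reach only later rows make up. The controller multiplies each number of a shift by 0.2 m and each number of a turn by pi/2 rad. A row lasts 1/12 s, in which the tool goes at most 41.7 mm and 7.16 degrees, less where a joint would pass 70% of its speed; a pose out of reach is approached as far as the arm can. A call with a number of a shift or a turn outside -1 to 1 is refused whole. A call with a gripper value outside its range is refused whole. The fingers move at their own pace and stop on an object; "grip_force" is the grip in N (left out, the last holds). Time passes only in rows, so rows that repeat a pose let the fingers close. It gives the time, the measured TCP pose, the force, the opening and the grip force at its end, in the units of the state.
- get_obs(): the state, without advancing time (a new reading comes with each control period).
- viewer.grab_frame(name): name is "scene" or "top"; returns a dict with "pixels" (384x512x3 uint8, red, green, blue), "fovy" (degrees; the focal length in pixels is half the picture's height over the tangent of half this angle, whatever the lens; pixels are square), "cx", "cy" (the principal point, pixels), "world_to_cam" (4x4, takes a point from world to camera coordinates). Camera axes: x right, y up, looking along -z (the intrinsics and any distortion apply to the point x, -y, -z); pixel columns grow to the right and rows downward; lengths in m; the calibration is good to about 2 mm. A picture is of the moment at which its call begins. There is no depth.
- r.hand_in(): hands the job in; it is judged then, once.
Trained networks look in a picture, given as the dict that the camera call returned (one of the last four; its "shot" number tells which), for a name from the list of things; names that differ only in an ending like _2 or _b are one class to them, and where a whole thing is asked for, a point or a joint stands for the part that bears it (a point fixed in the world has none). Each returns a list of dicts, best first, with "score" (0 to 1); they miss things now and then, are a little off and sometimes report something else, mostly with a low value. They report only what shows in the picture. A call takes as long as a camera call. They do not tell look-alikes from the thing itself.
- viewer.trace(picture, thing): "pixels" (384x512 bool, what is visible of it) and "rect" ([left, top, right, bottom] in pixels, round what is visible of it).
The state is a dict: "clock": time; "joints": joint angles; "qvel": joint speeds; "tau": joint torques, N m; "tcp_pos": TCP position; "orientation": TCP orientation; "contact_force": force on the tool from outside, world axes, zero at the start; "moment": the same for the moment, N m; "grip_width": finger opening in m; "gripper_force": force on a finger pad.
Only numpy, scipy, OpenCV 4.12 (cv2) and the standard library are available. Lean on these libraries where they do the work, as an engineer would, in place of code of your own. Each camera call takes 0.05 s, during which the arm holds its last target. There are 200 camera calls.

## Task

Get the two-part metal block mould closed. First wind the winged key on its stand clockwise (seen from above), in as many part turns as you need, until it comes to its stop and the ejector pad has sunk into the cavity; then fit the loose upper half over the two dowels of the lower half and press it down against the sprung seal strips until the two metal faces meet. Finish while still holding the upper half pressed fully shut: do not let go or ease off, and leave the other things on the worktop where they are.

Things in the scene. Friction and masses are not known exactly. Their poses are not given: they have to be found in the camera images.
- lower_face (a point): centre of the top (parting) face of the lower mould half, an aluminium block 60 x 90 mm fixed on a low grey stand; 40 mm above the worktop. z up; y along the 90 mm length, through both steel dowels and on to the key. The dowels stand 34 mm either side of this point along y: 10 mm across, 24 mm high above the face, tapering to 4 mm over their top 8 mm
- stand: the fixed grey stand that carries lower half and key: bed 100 x 220 x 12 mm (220 along y); origin under its centre, same axes as lower_face, which lies at y = -45 mm in it (the key at y = +75 mm)
- pad_top (a point): centre of the top of the steel ejector pad, 25 x 33 mm, in the cavity in the middle of the lower half: 7 mm above the parting face with the key unwound, going down 3.8 mm per radian of key, to 9 mm below the face at the stop. The upper half cannot close over the raised pad
- seal_top (a point): midway between the tops of two black rubber seal strips that run along y, 23 mm either side of the centre of the lower half. Springs hold them 4 mm above the face; they carry more than the upper half's weight, so it stands 4 mm open when laid on them. The metal faces meet at about 12 N in all, the weight included
- key_grip (a point): point on the vertical axis of the winding key, mid-height of its winged blade, 86 mm above the worktop, 120 mm from lower_face along its +y. The upright steel blade is 8 mm thick, 52 mm long, 28 mm high; this point's x axis lies along the blade (along the stand's x at key value 0) and turns with it, z up. The grey housing under it is 46 x 50 mm and 62 mm high with its collar
- wind_key (a joint): turn of the winding key: grows clockwise seen from above, 0 unwound, 4.2 rad at the stop (fully wound). Starts between 0 and 0.6. About 0.06 to 0.09 N m turns it against its spring; a friction clutch keeps it where it is let go
- upper_centre (a point): centre, half-way up, of the loose upper mould half: an aluminium plate 60 x 90 x 26 mm with a grip block on top 24 mm (x) x 44 mm (y) x 30 mm high, 56 mm high in all, about 0.25 kg; this point is 28 mm above its underside. z up, y along the 90 mm length. Two through holes 13 mm across, chamfered, 34 mm either side of the centre along y, take the dowels; it fits either way round
- upper_face (a point): centre of the flat underside of the upper half, 28 mm straight below upper_centre, same axes; it coincides with lower_face when the mould is shut
- upper_half: the whole loose upper half; origin at the centre of its underside
- jar: bystander: small white bottle with a white cap, 43 mm across, 82 mm high; origin under its centre
- white_tape: bystander: roll of white tape lying flat, 55 mm across, 13 mm high; origin under its centre
- timer: bystander: small flat digital timer, 64 x 68 x 18 mm; origin under its centre
- tube_rack: bystander: orange microtube rack, 78 x 111 x 44 mm; origin under its centre
- marker: bystander: marker pen lying flat, 140 x 14 x 16 mm; origin under its centre
- pipette_stand: fixed white carousel of hanging pipettes behind the work, about 0.2 m across and 0.35 m high; origin under its centre. Keep arm and gripper in front (nearer the robot) of it
- power_supply: fixed tall brown power supply behind and to the right, with a monitor screen above; the arm starts to its right, so swing in front of it, not across it
There are look-alikes about, which are no part of the job. What is shaped like the upper_half but green is not meant.

How it is judged:
On the way, in this order (a step that is already met when the one before it is completed fails the run):
1. the key is wound clockwise to its stop while the upper half is still off the dowels (value of joint wind_key above 4 rad and horizontal distance between upper_face and lower_face above 0.05 m), for 0.2 s.
2. the upper half is on both dowels, pressed shut (horizontal distance between upper_face and lower_face below 0.004 m and z of upper_face in the frame of lower_face below 0.0015 m and angle between the y axis of upper_face and the y axis of lower_face, either way round below 0.08 rad), for 0.3 s.
At the end, for the whole second after the job is handed in: The key is still wound (4.0 of 4.2 rad or more); the upper half sits on both dowels (within 4 mm, 0.08 rad, upright within 0.05 rad), shut to within 1.5 mm against the sprung seals and at rest, and the robot itself still presses on it (over 3 N) through the last second (all of step 2 and value of joint wind_key above 4 rad and z of upper_face in the frame of lower_face above -0.003 m and angle between upper_face's own z axis and vertical below 0.05 rad and contact force between any of the fingers, the arm and upper_half above 3 N and linear speed of upper_half below 0.02 m/s); the arm keeps its last pose, push and grip.
It fails at once if a bystander is moved by more than 30 mm (distance of any of jar, white_tape, timer, tube_rack, marker from where it was at the start of the episode above 0.03 m).
It also fails if it takes over 72 s, if anything falls off the work surface, if the arm or the gripper's body presses on something with over 40 N, if the wrist force passes 120 N, or if a joint passes its speed limit or range.

## Working session

There is one attempt and no reset: what is moved stays moved. The work goes in short steps, Python scripts to look and compute and a tool call to move; the robot and the scene stay as the last step left them, time stands still between calls to the robot, and variables do not carry over. Pictures are saved under pics/ and viewed, at most 10 in all, crops included, and the job is handed in when it is done.

Besides the shell and the picture viewer there is one more tool, called after "Emit:" by a JSON object that holds its "api" and its "payload", one argument or row to a line. play_rows: Moves the arm, as the interface text tells. Shifts and turns lie within -1 to 1; 1 stands for 0.2 m of shift or pi/2 rad of turn. Its arguments: {"type":"object","properties":{"commands":{"type":"array","items":{"type":"array","items":{"type":"array","items":{"type":"number","minimum":-1,"maximum":1}}}},"grip_force":{"type":"number"}},"required":["commands"]}

```bash
mkdir -p pics; cat > h.py <<'E'
import numpy as np,cv2
from bench import get_obs,viewer,r
from scipy.spatial.transform import Rotation as R
def K(f):
    F=f["pixels"].shape[0]/2/np.tan(np.radians(f["fovy"])/2); return F,f["cx"],f["cy"]
def proj(f,P):
    P=np.atleast_2d(P);F,cx,cy=K(f);c=(np.c_[P,np.ones(len(P))]@np.array(f["world_to_cam"]).T)
    return np.c_[cx+F*c[:,0]/-c[:,2],cy-F*c[:,1]/-c[:,2]]
def unproj(f,uv,z):
    uv=np.atleast_2d(uv);F,cx,cy=K(f);W=np.linalg.inv(np.array(f["world_to_cam"]))
    d=np.c_[(uv[:,0]-cx)/F,-(uv[:,1]-cy)/F,-np.ones(len(uv))]@W[:3,:3].T;o=W[:3,3]
    return o+d*((z-o[2])/d[:,2])[:,None]
def save(img,n): cv2.imwrite("pics/"+n,cv2.cvtColor(img,cv2.COLOR_RGB2BGR))
E
python3 - <<'E'
from h import *
ims=[]
for n in("scene","top"):
    f=viewer.grab_frame(n); ims.append(f["pixels"])
    print(n,f["fovy"],f["cx"],f["cy"],[k for k in f],np.round(np.linalg.inv(f["world_to_cam"]),3).tolist())
    for t in("upper_half","lower_face","stand","wind_key","jar","white_tape","timer","tube_rack","marker"):
        try:
            for d in viewer.trace(f,t)[:4]:
                m=d["pixels"];ys,xs=np.nonzero(m);print(t,round(d["score"],2),d["rect"],xs.mean().round(1),ys.mean().round(1),m.sum())
        except Exception as e: print(t,e)
save(np.vstack(ims),"a.png")
save(ims[0],"s0.png");save(ims[1],"t0.png")
o=get_obs();print({k:np.round(v,3).tolist() for k,v in o.items()})
E
```

```text
scene 43.43615224843491 254.15268671638825 194.8263974661455 ['pixels', 'fovy', 'cx', 'cy', 'world_to_cam', 'shot'] [[0.8, 0.308, -0.515, -0.303], [-0.6, 0.444, -0.666, -1.043], [0.023, 0.842, 0.54, 0.95], [0.0, 0.0, 0.0, 1.0]]
upper_half 0.94 [234.1, 198.4, 265.8, 220.6] 250.2 211.0 530
upper_half 0.93 [269.3, 223.8, 296.7, 247.6] 281.5 235.7 462
lower_face 0.86 [185.5, 155.8, 245.8, 205.8] 212.9 183.7 1234
stand 0.67 [183.7, 158.1, 246.7, 206.6] 212.6 183.3 1270
wind_key 0.4 [191.2, 158.4, 207.7, 166.0] 199.6 161.7 79
jar 0.53 [286.0, 193.7, 299.9, 218.9] 291.1 204.7 285
white_tape 0.72 [213.6, 226.7, 228.4, 240.3] 220.0 234.1 185
white_tape 0.42 [190.0, 158.9, 208.9, 166.4] 199.2 161.8 98
timer 0.84 [276.0, 272.7, 300.6, 299.3] 288.0 284.9 369
tube_rack 0.66 [170.5, 147.2, 197.7, 171.7] 184.0 159.2 454
tube_rack 0.45 [186.1, 156.6, 245.8, 207.2] 213.2 183.6 1273
tube_rack 0.36 [213.9, 226.2, 226.7, 240.2] 220.1 234.1 189
marker 0.64 [191.0, 160.9, 206.7, 165.8] 199.5 161.8 86
top 53.02958012899468 253.18380321943954 183.4592051948108 ['pixels', 'fovy', 'cx', 'cy', 'world_to_cam', 
[... 918 characters left out ...]
5, 234.2] 376.1 222.8 480
timer 0.57 [302.4, 171.1, 329.9, 197.0] 317.2 184.2 524
tube_rack 0.6 [108.6, 168.0, 147.1, 196.3] 126.4 179.4 988
tube_rack 0.34 [283.4, 141.4, 298.2, 153.6] 289.6 146.7 152
marker 0.48 [177.3, 128.1, 181.3, 170.0] 180.0 148.9 112
marker 0.47 [300.6, 173.2, 330.4, 193.6] 317.0 184.1 502
{'clock': 1.0, 'joints': [-1.416, 0.477, 0.022, 1.555, -0.012, 1.109, -0.083], 'qvel': [0.0, -0.001, 0.0, 0.001, 0.001, 0.0, -0.0], 'tau': [-0.001, -59.632, 1.606, -28.155, 0.012, 0.001, 0.0], 'tcp_pos': [0.175, 0.652, 0.231], 'orientation': [-0.412, -3.114, -0.0], 'contact_force': [-0.652, -0.263, -0.067], 'moment': [-0.003, 0.004, 0.027], 'gripper_force': 0.0, 'grip_width': 0.085}
```

```bash
python3 - <<'E'
import cv2
t=cv2.imread("pics/t0.png")[110:260,90:410];t=cv2.resize(t,None,fx=2.5,fy=2.5,interpolation=cv2.INTER_CUBIC)
cv2.imwrite("pics/t0c.png",t)
E
```

```text
(no output)
```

View pics/s0.png

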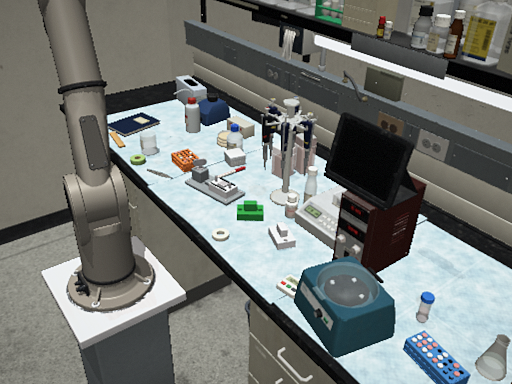

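View pics/t0c.png

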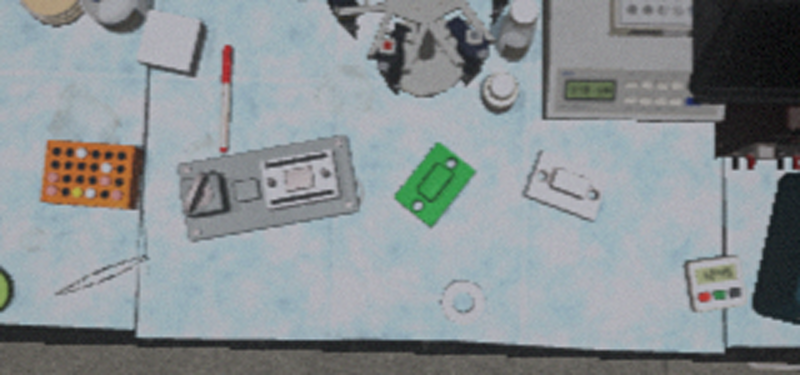

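```bash
cat > fit.py <<'E'
from h import *
from scipy.optimize import minimize
def box(x0,x1,y0,y1,z0,z1): return np.array([[x,y,z] for x in(x0,x1) for y in(y0,y1) for z in(z0,z1)])/1000
UP=[box(-30,30,-45,45,0,26),box(-12,12,-22,22,26,56)]
ST=[box(-50,50,-110,110,0,12),box(-30,30,-90,0,12,40),box(-23,23,50,100,12,62)]
KEY=lambda k:[box(-26,26,-4,4,72,100)@R.from_euler('z',-k).as_matrix().T+[0,.075,0]]
def place(b,p): return b@R.from_euler('z',p[2]).as_matrix().T+[p[0],p[1],0]
S=8
def sil(f,boxes,p):
    im=np.zeros((384*S//2,512*S//2),np.uint8)
    for b in boxes:
        h=cv2.convexHull(((proj(f,place(b,p))+.5)*S/2).astype(np.float32))
        cv2.fillConvexPoly(im,np.round(h).astype(np.int32),255)
    return cv2.resize(im,(512,384),interpolation=cv2.INTER_AREA)/255.
def fit(obs,boxes,p0):
    c=lambda p:sum(((sil(f,boxes,p)-m)**2).sum() for f,m in obs)
    best=None
    for s in(.03,.012):
        q=minimize(c,p0,method="Nelder-Mead",options=dict(initial_simplex=np.array(p0)+np.r_[np.zeros((1,3)),np.diag([s,s,s*8])],xatol=1e-4,fatol=.01))
        p0=q.x
    return p0,q.fun
E
python3 - <<'E'
from fit import *
import pickle
fs={n:viewer.grab_frame(n) for n in("scene","top")}
av={n:f["pixels"].astype(float) for n,f in fs.items()}
def pick(n,t,uv,lo):
    c=[d for d in viewer.trace(fs[n],t) if np.hypot((d["rect"][0]+d["rect"][2])/2-uv[0],(d["rect"][1]+d["rect"][3])/2-uv[1])<8 and d["pixels"].sum()>lo]
    return c[0]["pixels"].astype(float)
def rep(n,o): print(n,[np.round(x,4) for x in o])
mu={"scene":pick("scene","upper_half",(283,235),300),"top":pick("top","upper_half",(316,185),300)}
ms={"scene":pick("scene","stand",(215,182),800),"top":pick("top","stand",(198,185),800)}
pu0=unproj(fs["top"],[317,184],.02)[0];ps0=unproj(fs["top"],[197,184.8],.02)[0];print(pu0,ps0)
for nm,b,m,p0,y in(("up",UP,mu,pu0,-.3),("st",ST+KEY(.3),ms,ps0,1.4)):
    both=[(fs[n],m[n]) for n in m]
    P=fit(both,b,[*p0[:2],y]);rep(nm,P)
    for n in m: rep(n,fit([(fs[n],m[n])],b,P[0]))
    exec(f"{nm}=P[0]")
pickle.dump((up,st),open("p.pkl","wb"))
rows=[]
for nm,p,b in(("st",st,ST),("up",up,UP)):
  row=[]
  for n in("top","scene"):
    f=fs[n];c=proj(f,[*p[:2],.03])[0].astype(int);x,y=c-[40,30]
    z=cv2.resize(f["pixels"][y:y+60,x:x+80],(400,300),interpolation=cv2.INTER_CUBIC)
    for B in b:
        h=cv2.convexHull(((proj(f,place(B,p))+.5-[x,y])*5).astype(np.float32)).astype(int)
        cv2.polylines(z,[h],1,(255,0,0),1)
    row.append(z)
  rows.append(np.hstack(row))
save(np.vstack(rows),"z1.png")
E
```

```text
[ 0.51373377 -0.13081961  0.02      ] [0.50354277 0.2457553  0.02      ]
up [array([ 0.5145, -0.1294, -0.343 ]), np.float64(46.6866)]
scene [array([ 0.5165, -0.126 , -0.3308]), np.float64(25.2392)]
top [array([ 0.5142, -0.1295, -0.3425]), np.float64(12.7432)]
st [array([0.5058, 0.2485, 0.188 ]), np.float64(124.3115)]
scene [array([0.5085, 0.2509, 0.1782]), np.float64(68.5509)]
top [array([0.5059, 0.2482, 0.1952]), np.float64(34.2718)]
```

View pics/z1.png

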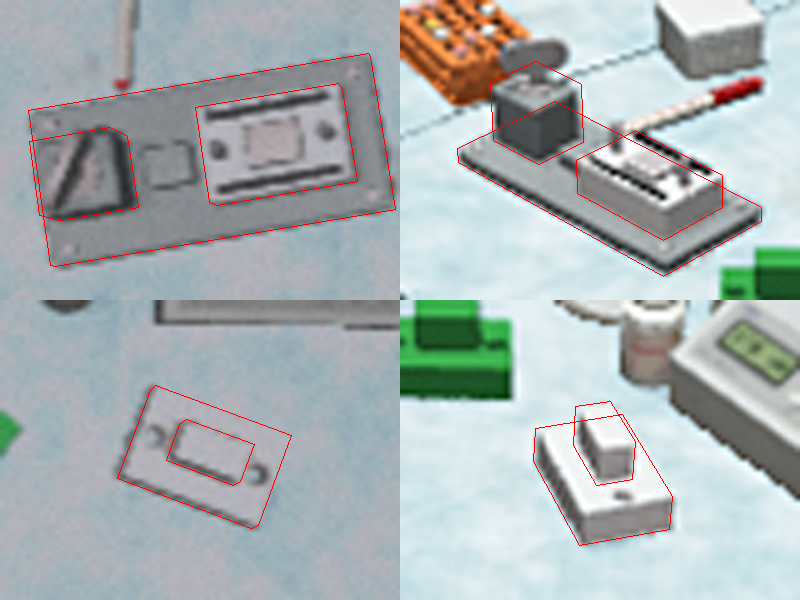

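```bash
python3 - <<'E'
from fit import *
import pickle
up,st=pickle.load(open("p.pkl","rb"))
fs={n:viewer.grab_frame(n) for n in("scene","top")}
m=[d["pixels"] for d in viewer.trace(fs["scene"],"wind_key") if d["pixels"].sum()<200]
for M in m:
    print([(k,round(((sil(fs["scene"],KEY(k),st)-M)**2).sum(),1)) for k in np.arange(-.4,1.2,.1).round(1)])
row=[]
for n,kk in(("top",.55),("scene",.55)):
    f=fs[n];c=proj(f,place(np.array([[0,.075,.086]]),st)[0])[0].astype(int);x,y=c-[20,30]
    z=cv2.resize(f["pixels"][y:y+60,x:x+40],(400,600),interpolation=cv2.INTER_CUBIC)
    for B in KEY(kk)+ST[2:]:
        h=cv2.convexHull(((proj(f,place(B,st))+.5-[x,y])*10).astype(np.float32)).astype(int)
        cv2.polylines(z,[h],1,(255,0,0),1)
    row.append(z)
save(np.hstack(row),"z2.png")
E
```

```text
[(np.float64(-0.4), np.float64(42.3)), (np.float64(-0.3), np.float64(35.3)), (np.float64(-0.2), np.float64(32.1)), (np.float64(-0.1), np.float64(24.9)), (np.float64(-0.0), np.float64(23.4)), (np.float64(0.1), np.float64(20.7)), (np.float64(0.2), np.float64(25.4)), (np.float64(0.3), np.float64(26.7)), (np.float64(0.4), np.float64(28.0)), (np.float64(0.5), np.float64(28.3)), (np.float64(0.6), np.float64(29.1)), (np.float64(0.7), np.float64(29.2)), (np.float64(0.8), np.float64(29.2)), (np.float64(0.9), np.float64(31.0)), (np.float64(1.0), np.float64(30.7)), (np.float64(1.1), np.float64(30.4))]
```

View pics/z2.png

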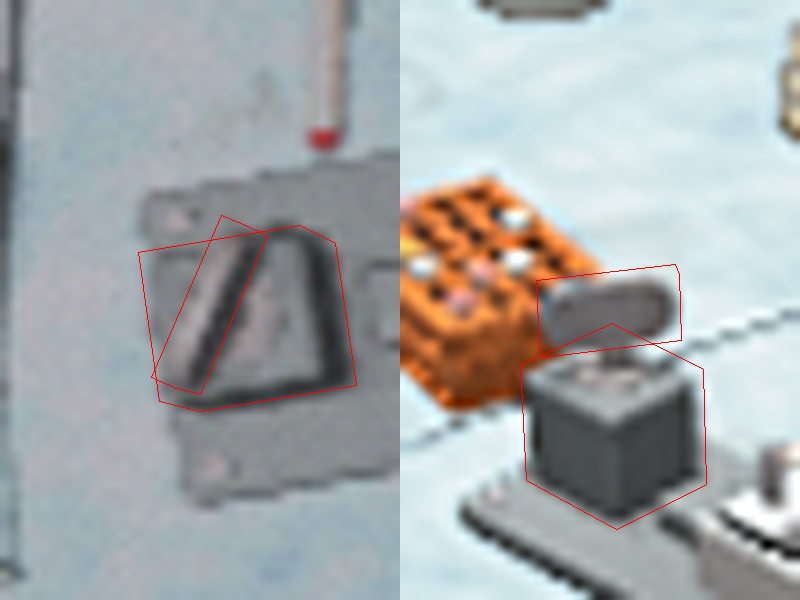

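```bash
cat >> h.py <<'E'
def plan(p,yaw=None,o=None):
    """shift/turn numbers to bring TCP to p with tool-x along yaw (mod pi)"""
    o=o or get_obs();M=R.from_rotvec(o["orientation"]).as_matrix()
    s=M.T@(np.array(p)-o["tcp_pos"])/.2;y=np.arctan2(M[1,0],M[0,0])
    t=None if yaw is None else (-((yaw-y+np.pi/2)%np.pi-np.pi/2)/(np.pi/2)).round(3)
    print("shift",s.round(3),"turn",t,"yaw",y.round(3),"j7",np.round(o["joints"][6],3),"tilt",M[:,2].round(3),"t",o["clock"])
E
python3 - <<'E'
from fit import *
import pickle
up,st=pickle.load(open("p.pkl","rb"))
k=place(np.array([[0,.075,.086]]),st)[0];l=place(np.array([[0,-.045,.04]]),st)[0];print(k,l,up)
plan([k[0],k[1],.17],st[2]-.55)
E
```

```text
[0.49179486 0.322224   0.086     ] [0.51421729 0.20433747 0.04      ] [ 0.51454171 -0.12940049 -0.34298658]
shift [-1.956 -1.18   0.306] turn 0.063 yaw 2.879 j7 -0.083 tilt [-0. -0. -1.] t 1.45
```

Emit:
{"api": "play_rows", "payload": {
  "commands": [
    [[-1, -0.2, -0.12, 0, 0], [-1, -0.4, -0.24, 0, 0], [-1, -0.6, -0.36, 0, 0], [-1, -0.8, -0.48, 0, 0], [-1, -1, -0.6, 0, 0], [-1, -1, -0.6, 0, 0], [-1, -1, -0.6, 0, 0], [-1, -1, -0.6, 0, 0]]
  ]
}}

```text
clock: 2.12
tcp_pos: [0.3389, 0.4827, 0.2316]
orientation: [0.418, 3.113, 0.0]
contact_force: [-0.2, 0.5, 0.0]
grip_width: 0.0855
gripper_force: 0.0
```

Emit:
{"api": "play_rows", "payload": {
  "commands": [
    [[-1, -0.2, -0.12, 0, 0.06], [-1, -0.4, -0.24, 0.1, 0.06], [-1, -0.6, -0.36, 0.2, 0.06], [-1, -0.8, -0.48, 0.3, 0.06], [-1, -0.95, -0.58, 0.3, 0.06], [-1, -0.95, -0.58, 0.3, 0.06], [-1, -0.95, -0.58, 0.3, 0.06], [-1, -0.95, -0.58, 0.3, 0.06], [-1, -0.95, -0.58, 0.3, 0.06], [-1, -0.95, -0.58, 0.3, 0.06]]
  ]
}}

```text
clock: 2.95
tcp_pos: [0.4892, 0.3254, 0.1715]
orientation: [-0.552, -3.092, -0.002]
contact_force: [-0.6, 0.4, -0.9]
grip_width: 0.0856
gripper_force: 0.0
```

```bash
python3 - <<'E'
from fit import *
import pickle
up,st=pickle.load(open("p.pkl","rb"))
plan([.4918,.3222,.07],st[2]-.55);o=get_obs();print(o["joints"],o["contact_force"],o["moment"],o["tcp_pos"])
E
```

```text
shift [-0.018 -0.011  0.507] turn 0.006 yaw 2.789 j7 0.599 tilt [-0.     0.001 -1.   ] t 2.95
[-0.81941269  0.39886429  0.16299632  1.83852492 -0.08163317  0.91003891
  0.59888195] [-0.55614322  0.35631281 -0.88752394] [0.00444417 0.01068684 0.04500615] [0.48918168 0.32535576 0.17148706]
```

Emit:
{"api": "play_rows", "payload": {
  "commands": [
    [[-1, -0.02, -0.01, 0.1, 0.006], [-1, -0.02, -0.01, 0.2, 0.006], [-1, -0.02, -0.01, 0.3, 0.006], [-1, -0.02, -0.01, 0.4, 0.006], [-1, -0.02, -0.01, 0.46, 0.006], [-1, -0.02, -0.01, 0.5, 0.006], [-1, -0.02, -0.01, 0.5, 0.006], [-1, -0.02, -0.01, 0.5, 0.006]]
  ]
}}

```text
clock: 3.62
tcp_pos: [0.4936, 0.3201, 0.0717]
orientation: [0.571, 3.089, 0.001]
contact_force: [0.2, 0.2, 0.2]
grip_width: 0.0855
gripper_force: 0.0
```

Emit:
{"api": "play_rows", "payload": {
  "commands": [
    [[0, 0, 0, 0, 0], [0.5, 0, 0, 0, 0], [1, 0, 0, 0, 0], [1, 0, 0, 0, 0], [1, 0, 0, 0, 0], [1, 0, 0, 0, 0], [1, 0, 0, 0, 0], [1, 0, 0, 0, 0]]
  ],
  "grip_force": 40
}}

```text
clock: 4.28
tcp_pos: [0.494, 0.3198, 0.0716]
orientation: [0.572, 3.089, 0.001]
contact_force: [0.3, 0.1, 1.5]
grip_width: 0.0071
gripper_force: 42.1
```

```bash
python3 - <<'E'
from fit import *
o=get_obs();M=R.from_rotvec(o["orientation"]).as_matrix()
print(o["tcp_pos"],M.T@o["contact_force"],o["moment"],o["grip_width"],o["clock"])
f=viewer.grab_frame("scene");g=viewer.grab_frame("top")
a=cv2.resize(f["pixels"][120:210,150:250],(400,360),interpolation=cv2.INTER_CUBIC)
b=cv2.resize(g["pixels"][140:230,120:220],(400,360),interpolation=cv2.INTER_CUBIC)
save(np.hstack([a,b]),"g1.png")
E
```

```text
[0.49397373 0.31978727 0.07156875] [-0.22052815  0.16891495 -1.51870463] [ 0.22047315 -0.046043   -0.08170862] 0.007139101383740827 4.2833
```

View pics/g1.png

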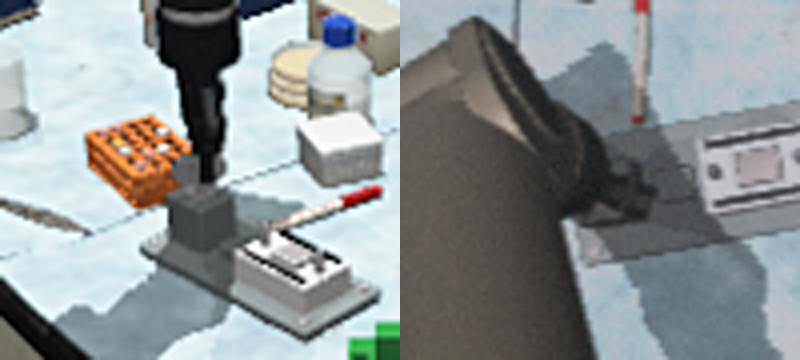

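Emit:
{"api": "play_rows", "payload": {
  "commands": [
    [[0.7, 0, 0, 0, 0], [0.7, 0, 0, 0, 0], [0.7, 0.013, 0, 0, 0], [0.7, 0.013, 0, 0, 0], [1, 0.013, 0, 0, 0], [1, 0.013, 0, 0, 0], [1, 0.013, 0, 0, 0], [1, 0.013, 0, 0, 0]]
  ]
}}

```text
clock: 5.05
tcp_pos: [0.491, 0.3209, 0.0712]
orientation: [-0.572, -3.089, -0.001]
contact_force: [-0.6, 3.9, -1.0]
grip_width: 0.0077
gripper_force: 42.0
```

Emit:
{"api": "play_rows", "payload": {
  "commands": [
    [[1, 0, 0, 0, 0.06], [1, 0, 0, 0, 0.12], [1, 0, 0, 0, 0.18], [1, 0, 0, 0, 0.24], [1, 0, 0, 0, 0.3], [1, 0, 0, 0, 0.3]]
  ]
}}

```text
clock: 5.55
tcp_pos: [0.4906, 0.3203, 0.0712]
orientation: [-1.281, -2.868, 0.002]
contact_force: [-2.2, 1.3, 2.1]
grip_width: 0.0079
gripper_force: 42.4
```

```bash
cat > st.py <<'E'
from fit import *
o=get_obs();M=R.from_rotvec(o["orientation"]).as_matrix()
print(o["tcp_pos"].round(4),"Ftool",(M.T@o["contact_force"]).round(2),"m",np.round(o["moment"],3),np.round(o["grip_width"],4),o["clock"],"yaw",np.arctan2(M[1,0],M[0,0]).round(3),np.round(o["joints"],2))
E
python3 st.py
```

```text
[0.4906 0.3203 0.0712] Ftool [ 2.39 -0.75 -2.13] m [ 0.289  0.481 -0.075] 0.0079 5.55 yaw 2.301 [-0.89  0.54  0.27  1.91 -0.21  0.71  0.23]
```

Emit:
{"api": "play_rows", "payload": {
  "commands": [
    [[1, 0, 0, 0, 0.07], [1, 0, 0, 0, 0.14], [1, 0, 0, 0, 0.21], [1, 0, 0, 0, 0.28], [1, 0, 0, 0, 0.35], [1, 0, 0, 0, 0.42], [1, 0, 0, 0, 0.49], [1, 0, 0, 0, 0.56], [1, 0, 0, 0, 0.63], [1, 0, 0, 0, 0.7], [1, 0, 0, 0, 0.77], [1, 0, 0, 0, 0.84]]
  ]
}}

```text
clock: 6.55
tcp_pos: [0.4887, 0.3202, 0.0712]
orientation: [-2.768, -1.482, 0.008]
contact_force: [-7.9, 1.3, 6.6]
grip_width: 0.0069
gripper_force: 43.3
```

```bash
python3 st.py
```

```text
[0.4887 0.3202 0.0712] Ftool [-3.33 -7.34 -6.59] m [0.131 1.699 0.1  ] 0.0069 6.55 yaw 0.983 [-1.14  0.61  0.61  1.93 -0.5   0.76 -0.82]
```

Emit:
{"api": "play_rows", "payload": {
  "commands": [
    [[0.6, 0, 0, 0, 0], [0.6, 0, 0, 0, 0], [0.6, 0, 0, 0, 0], [0.6, 0, 0, 0, 0]]
  ]
}}

```text
clock: 6.88
tcp_pos: [0.4918, 0.3199, 0.0714]
orientation: [2.767, 1.487, 0.001]
contact_force: [0.3, -0.3, -0.6]
grip_width: 0.017
gripper_force: 0.0
```

```bash
python3 st.py; python3 -c "
from h import *
plan([.4885,.3202,.0712])"
```

```text
[0.4918 0.3199 0.0714] Ftool [-0.09  0.44  0.55] m [-0.    -0.041  0.038] 0.017 6.8833 yaw 0.986 [-1.14  0.61  0.61  1.93 -0.5   0.76 -0.82]
shift [-0.008 -0.015  0.001] turn None yaw 0.986 j7 -0.819 tilt [ 0.001 -0.    -1.   ] t 6.8833
```

Emit:
{"api": "play_rows", "payload": {
  "commands": [
    [[0.6, -0.008, -0.014, 0, 0], [0.6, -0.008, -0.014, 0, 0], [1, -0.008, -0.014, 0, 0], [1, -0.008, -0.014, 0, 0], [1, -0.008, -0.014, 0, 0], [1, -0.008, -0.014, 0, 0], [1, -0.008, -0.014, 0, 0]]
  ]
}}

```text
clock: 7.47
tcp_pos: [0.4884, 0.3201, 0.0714]
orientation: [2.768, 1.484, 0.0]
contact_force: [1.4, -2.3, -0.1]
grip_width: 0.0073
gripper_force: 44.2
```

```bash
python3 st.py
```

```text
[0.4884 0.3201 0.0714] Ftool [-1.16  2.48  0.13] m [-0.492 -0.317 -0.042] 0.0073 7.4667 yaw 0.984 [-1.14  0.61  0.62  1.94 -0.5   0.76 -0.82]
```

Emit:
{"api": "play_rows", "payload": {
  "commands": [
    [[1, 0, 0, 0, 0.07], [1, 0, 0, 0, 0.14], [1, 0, 0, 0, 0.21], [1, 0, 0, 0, 0.28], [1, 0, 0, 0, 0.35], [1, 0, 0, 0, 0.42], [1, 0, 0, 0, 0.49], [1, 0, 0, 0, 0.56], [1, 0, 0, 0, 0.63], [1, 0, 0, 0, 0.7], [1, 0, 0, 0, 0.7]]
  ]
}}

```text
clock: 8.38
tcp_pos: [0.4877, 0.3217, 0.0714]
orientation: [-3.135, 0.186, 0.001]
contact_force: [-1.1, 0.9, 3.8]
grip_width: 0.0075
gripper_force: 44.7
```

```bash
python3 st.py
```

```text
[0.4877 0.3217 0.0714] Ftool [-1.24 -0.75 -3.79] m [ 0.239  0.182 -0.037] 0.0075 8.3833 yaw -0.118 [-1.32  0.72  0.9   1.94 -0.76  0.85 -1.7 ]
```

Emit:
{"api": "play_rows", "payload": {
  "commands": [
    [[1, 0, 0, 0, 0.06], [1, 0, 0, 0, 0.12], [1, 0, 0, 0, 0.18], [1, 0, 0, 0, 0.24], [1, 0, 0, 0, 0.3], [1, 0, 0, 0, 0.35], [1, 0, 0, 0, 0.4], [1, 0, 0, 0, 0.43], [1, 0, 0, 0, 0.46], [1, 0, 0, 0, 0.48], [1, 0, 0, 0, 0.48]]
  ]
}}

```text
clock: 9.3
tcp_pos: [0.4883, 0.3228, 0.0714]
orientation: [-2.85, 1.317, 0.001]
contact_force: [1.4, 5.5, -0.2]
grip_width: 0.0072
gripper_force: 44.4
```

```bash
python3 st.py
```

```text
[0.4883 0.3228 0.0714] Ftool [-3.24 -4.63  0.21] m [ 1.151 -0.266  0.177] 0.0072 9.3 yaw -0.866 [-1.41  0.83  1.06  1.95 -0.92  0.95 -2.31]
```

Emit:
{"api": "play_rows", "payload": {
  "commands": [
    [[1, 0, 0, 0, 0.02], [1, 0, 0, 0, 0.04], [1, 0, 0, 0, 0.06], [1, 0, 0, 0, 0.06], [1, 0, 0, 0, 0.06]]
  ]
}}

```text
clock: 9.72
tcp_pos: [0.4884, 0.3229, 0.0715]
orientation: [-2.788, 1.443, 0.0]
contact_force: [1.4, 5.9, 1.0]
grip_width: 0.0073
gripper_force: 77.1
```

```bash
python3 st.py
```

```text
[0.4884 0.3229 0.0715] Ftool [-3.96 -4.57 -0.97] m [ 1.193 -0.414  1.477] 0.0073 9.7167 yaw -0.955 [-1.42  0.84  1.08  1.95 -0.94  0.96 -2.39]
```

Emit:
{"api": "play_rows", "payload": {
  "commands": [
    [[0.3, 0, 0, 0, 0.03], [-0.2, 0, 0, 0, 0.03], [-1, 0, 0, 0, 0.03], [-1, 0, 0, 0, 0.03], [-1, 0, 0, -0.15, 0], [-1, 0, 0, -0.3, 0], [-1, 0, 0, -0.45, 0], [-1, 0, 0, -0.6, 0], [-1, 0, 0, -0.65, 0], [-1, 0, 0, -0.65, 0]]
  ]
}}

```text
clock: 10.55
tcp_pos: [0.4895, 0.3205, 0.2038]
orientation: [-2.781, 1.453, -0.003]
contact_force: [-0.1, 0.4, -0.4]
grip_width: 0.0855
gripper_force: 0.0
```

Emit:
{"api": "play_rows", "payload": {
  "commands": [
    [[-1, 0, 0, 0, -0.07], [-1, 0, 0, 0, -0.14], [-1, 0, 0, 0, -0.21], [-1, 0, 0, 0, -0.28], [-1, 0, 0, 0, -0.35], [-1, 0, 0, 0, -0.42], [-1, 0, 0, 0, -0.49], [-1, 0, 0, 0, -0.56], [-1, 0, 0, 0, -0.63], [-1, 0, 0, 0, -0.7], [-1, 0, 0, 0, -0.7], [-1, 0, 0, 0, -0.7]]
  ]
}}

```text
clock: 11.55
tcp_pos: [0.4873, 0.3202, 0.2002]
orientation: [3.134, 0.209, -0.003]
contact_force: [-0.4, 0.4, 0.4]
grip_width: 0.0857
gripper_force: 0.0
```

```bash
python3 st.py; python3 -c "
from h import *
plan([.5145,-.1294,.18],1.228)"
```

```text
[0.4873 0.3202 0.2002] Ftool [-0.32 -0.42 -0.42] m [-0.063  0.067 -0.004] 0.0857 11.55 yaw 0.133 [-1.41  0.54  1.    1.86 -0.52  1.04 -1.63]
shift [-0.164  2.246  0.102] turn -0.697 yaw 0.133 j7 -1.629 tilt [-0.002 -0.    -1.   ] t 11.55
```

Emit:
{"api": "play_rows", "payload": {
  "commands": [
    [[-1, -0.02, 0.18, 0, -0.06], [-1, -0.03, 0.36, 0, -0.12], [-1, -0.04, 0.54, 0, -0.18], [-1, -0.05, 0.72, 0, -0.24], [-1, -0.06, 0.88, 0, -0.3], [-1, -0.07, 1, 0, -0.36], [-1, -0.07, 1, 0, -0.42], [-1, -0.07, 1, 0, -0.48], [-1, -0.07, 1, 0, -0.54], [-1, -0.07, 1, 0, -0.6], [-1, -0.07, 1, 0, -0.66], [-1, -0.07, 1, 0, -0.69]]
  ]
}}

```text
clock: 12.55
tcp_pos: [0.5008, 0.1203, 0.2006]
orientation: [-2.573, -1.801, 0.002]
contact_force: [0.3, -0.2, -0.4]
grip_width: 0.085
gripper_force: 0.0
```

```bash
python3 st.py; python3 -c "
from h import *
plan([.5145,-.1294,.18],1.228)"
```

```text
[0.5008 0.1203 0.2006] Ftool [-0.05  0.33  0.37] m [ 0.051 -0.045 -0.036] 0.085 12.55 yaw 1.221 [-1.    0.31  0.78  2.   -0.27  0.93 -0.42]
shift [-1.149  0.492  0.103] turn -0.004 yaw 1.221 j7 -0.422 tilt [-0.001 -0.    -1.   ] t 12.55
```

Emit:
{"api": "play_rows", "payload": {
  "commands": [
    [[-1, -0.18, 0.08, 0, 0], [-1, -0.36, 0.16, 0, 0], [-1, -0.54, 0.24, 0, 0], [-1, -0.72, 0.32, 0, 0], [-1, -0.86, 0.38, 0, 0], [-1, -0.95, 0.42, 0, 0], [-1, -0.95, 0.42, 0, 0], [-1, -0.95, 0.42, 0, 0]]
  ]
}}

```text
clock: 13.22
tcp_pos: [0.5143, -0.088, 0.2007]
orientation: [-2.58, -1.792, 0.002]
contact_force: [0.8, 0.4, -0.6]
grip_width: 0.0854
gripper_force: 0.0
```

```bash
python3 st.py; python3 - <<'E'
from fit import *
import pickle
up,st=pickle.load(open("p.pkl","rb"))
plan([.5145,-.1294,.18],1.228)
plan([.5145,-.1294,.03],1.228)
row=[]
for n in("top","scene"):
    f=viewer.grab_frame(n);c=proj(f,[*st[:2],.05])[0].astype(int);x,y=c-[40,45]
    z=cv2.resize(f["pixels"][y:y+90,x:x+80],(400,450),interpolation=cv2.INTER_CUBIC)
    for B in KEY(4.2):
        h=cv2.convexHull(((proj(f,place(B,st))+.5-[x,y])*5).astype(np.float32)).astype(int)
        cv2.polylines(z,[h],1,(255,0,0),1)
    row.append(z)
save(np.hstack(row),"k2.png")
E
```

```text
[ 0.5143 -0.088   0.2007] Ftool [0.65 0.59 0.57] m [0.01  0.013 0.003] 0.0854 13.2167 yaw 1.215 [-0.62  0.34  0.83  1.99 -0.3   0.94  0.01]
shift [-0.194  0.073  0.103] turn -0.009 yaw 1.215 j7 0.008 tilt [-0.001 -0.    -1.   ] t 13.2167
shift [-0.193  0.074  0.853] turn -0.009 yaw 1.215 j7 0.008 tilt [-0.001 -0.    -1.   ] t 13.2167
```

View pics/k2.png

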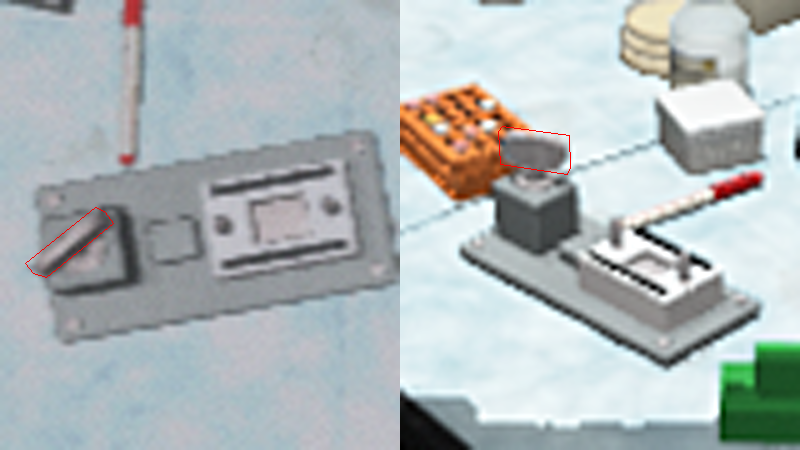

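Emit:
{"api": "play_rows", "payload": {
  "commands": [
    [[-1, -0.1, 0.03, 0.15, -0.01], [-1, -0.2, 0.063, 0.3, -0.01], [-1, -0.203, 0.063, 0.45, -0.01], [-1, -0.203, 0.063, 0.6, -0.01], [-1, -0.203, 0.063, 0.7, -0.01], [-1, -0.203, 0.063, 0.78, -0.01], [-1, -0.203, 0.063, 0.82, -0.01], [-1, -0.203, 0.063, 0.845, -0.01], [-1, -0.203, 0.063, 0.845, -0.01], [-1, -0.203, 0.063, 0.845, -0.01]]
  ]
}}

```text
clock: 14.15
tcp_pos: [0.5134, -0.1289, 0.0328]
orientation: [2.56, 1.82, 0.001]
contact_force: [0.2, -0.1, 0.2]
grip_width: 0.0851
gripper_force: 0.0
```

```bash
python3 st.py; python3 -c "
from h import *
plan([.512,-.1304,.031],1.228)"
```

```text
[ 0.5134 -0.1289  0.0328] Ftool [-0.04  0.27 -0.19] m [-0.031  0.032 -0.022] 0.0851 14.15 yaw 1.236 [-0.33  0.6   0.6   2.08 -0.58  0.62  0.33]
shift [-0.009 -0.004  0.009] turn 0.005 yaw 1.236 j7 0.33 tilt [ 0.001  0.    -1.   ] t 14.15
```

Emit:
{"api": "play_rows", "payload": {
  "commands": [
    [[-0.3, -0.008, -0.004, 0.005, 0.005], [0, -0.008, -0.004, 0.005, 0.005], [0.4, -0.008, -0.004, 0.005, 0.005], [1, -0.008, -0.004, 0.005, 0.005], [1, -0.008, -0.004, 0.005, 0.005], [1, -0.008, -0.004, 0.005, 0.005], [1, -0.008, -0.004, 0.005, 0.005], [1, -0.008, -0.004, 0.005, 0.005]]
  ],
  "grip_force": 70
}}

```text
clock: 14.82
tcp_pos: [0.5122, -0.1307, 0.0319]
orientation: [2.567, 1.809, 0.002]
contact_force: [0.8, 0.1, 6.0]
grip_width: 0.0226
gripper_force: 69.9
```

```bash
python3 st.py
```

```text
[ 0.5122 -0.1307  0.0319] Ftool [ 0.38  0.71 -5.97] m [ 0.091  0.095 -0.02 ] 0.0226 14.8167 yaw 1.228 [-0.33  0.6   0.6   2.08 -0.58  0.62  0.33]
```

Emit:
{"api": "play_rows", "payload": {
  "commands": [
    [[1, 0, 0, -0.05, 0], [1, 0, 0, -0.12, 0], [1, 0, 0, -0.22, 0], [1, 0, 0, -0.34, 0], [1, 0, 0, -0.46, 0], [1, 0, 0, -0.56, 0], [1, 0, 0, -0.6, 0], [1, 0, 0, -0.6, 0], [1, 0, 0, -0.6, 0]]
  ]
}}

```text
clock: 15.57
tcp_pos: [0.5112, -0.1301, 0.151]
orientation: [-2.567, -1.81, -0.0]
contact_force: [-0.3, -0.5, -3.5]
grip_width: 0.0227
gripper_force: 69.1
```

```bash
python3 st.py; python3 -c "
from h import *
plan([.511,.203,.152],.188+np.pi/2)"
```

```text
[ 0.5112 -0.1301  0.151 ] Ftool [-0.53 -0.13  3.47] m [0.023 0.063 0.011] 0.0227 15.5667 yaw 1.228 [-0.48  0.42  0.78  2.02 -0.39  0.85  0.18]
shift [ 1.569 -0.56  -0.004] turn -0.338 yaw 1.228 j7 0.178 tilt [-0.     0.001 -1.   ] t 15.5667
```

Emit:
{"api": "play_rows", "payload": {
  "commands": [
    [[1, 0.1, -0.03, 0, -0.03], [1, 0.22, -0.08, 0, -0.07], [1, 0.36, -0.13, 0, -0.11], [1, 0.5, -0.18, 0, -0.15], [1, 0.64, -0.23, 0, -0.19], [1, 0.75, -0.27, 0, -0.23], [1, 0.8, -0.28, 0, -0.27], [1, 0.8, -0.28, 0, -0.31], [1, 0.8, -0.28, 0, -0.338], [1, 0.8, -0.28, 0, -0.338]]
  ]
}}

```text
clock: 16.4
tcp_pos: [0.5113, 0.0392, 0.1497]
orientation: [-1.999, -2.421, 0.004]
contact_force: [-0.2, -0.4, -2.2]
grip_width: 0.0226
gripper_force: 69.0
```

```bash
python3 st.py; python3 -c "
from h import *
plan([.511,.203,.152],.188+np.pi/2)"
```

```text
[0.5113 0.0392 0.1497] Ftool [-0.33 -0.26  2.23] m [-0.012 -0.041 -0.03 ] 0.0226 16.4 yaw 1.761 [-0.71  0.36  0.63  2.05 -0.29  0.82  0.28]
shift [ 0.805  0.153 -0.012] turn 0.001 yaw 1.761 j7 0.283 tilt [-0.003 -0.001 -1.   ] t 16.4
```

Emit:
{"api": "play_rows", "payload": {
  "commands": [
    [[1, 0.1, 0.02, 0, 0], [1, 0.25, 0.05, 0, 0], [1, 0.4, 0.08, 0, 0], [1, 0.55, 0.1, 0, 0], [1, 0.68, 0.13, 0, 0], [1, 0.76, 0.145, 0, 0], [1, 0.8, 0.152, 0, 0], [1, 0.8, 0.152, 0, 0], [1, 0.8, 0.152, 0, 0]]
  ]
}}

```text
clock: 17.15
tcp_pos: [0.5122, 0.2005, 0.1506]
orientation: [2.005, 2.419, -0.003]
contact_force: [0.3, -0.6, -2.3]
grip_width: 0.023
gripper_force: 69.0
```

```bash
python3 st.py; python3 - <<'E'
from fit import *
plan([.511,.203,.110],.188+np.pi/2)
row=[];o=get_obs();M=R.from_rotvec(o["orientation"]).as_matrix();y=np.arctan2(M[1,0],M[0,0])-np.pi/2
p=[*o["tcp_pos"][:2],y];lf=[.511,.203,.188]
for n in("top","scene"):
    f=viewer.grab_frame(n);c=proj(f,[.511,.203,.08])[0].astype(int);x,yy=c-[25,35]
    z=cv2.resize(f["pixels"][yy:yy+70,x:x+50],(400,560),interpolation=cv2.INTER_CUBIC)
    for B,q,dz in((UP[0],p,o["tcp_pos"][2]-.0319),(UP[1],p,o["tcp_pos"][2]-.0319),(box(-30,30,-45,45,12,40),lf,0)):
        h=cv2.convexHull(((proj(f,place(B,q)+[0,0,dz])+.5-[x,yy])*8).astype(np.float32)).astype(int)
        cv2.polylines(z,[h],1,(255,0,0),1)
    row.append(z)
save(np.hstack(row),"h3.png")
E
```

```text
[0.5122 0.2005 0.1506] Ftool [-0.68  0.2   2.26] m [ 0.003 -0.028 -0.033] 0.023 17.15 yaw 1.758 [-0.95  0.42  0.6   1.96 -0.31  0.85 -0.01]
shift [ 0.014 -0.003  0.203] turn -0.001 yaw 1.758 j7 -0.007 tilt [-0.001 -0.002 -1.   ] t 17.15
```

View pics/h3.png

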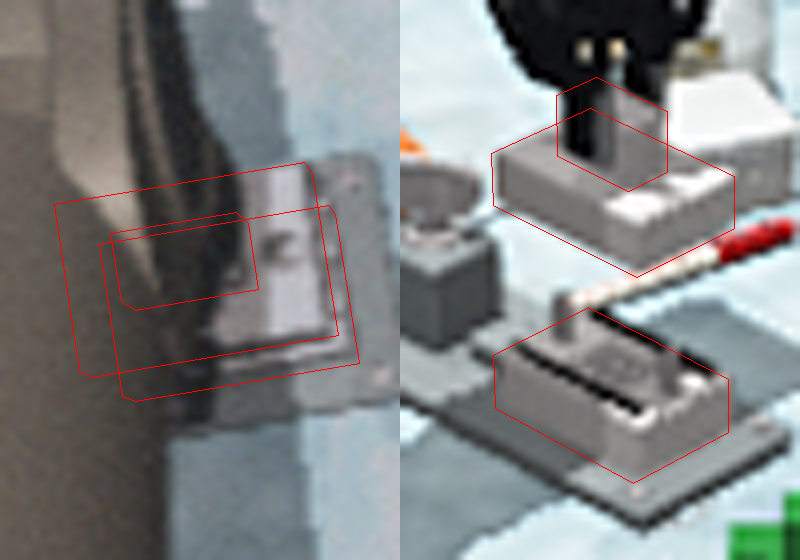

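Emit:
{"api": "play_rows", "payload": {
  "commands": [
    [[1, 0.014, -0.003, 0.05, 0], [1, 0.014, -0.003, 0.12, 0], [1, 0.014, -0.003, 0.19, 0], [1, 0.014, -0.003, 0.23, 0], [1, 0.014, -0.003, 0.255, 0], [1, 0.014, -0.003, 0.265, 0], [1, 0.014, -0.003, 0.275, 0], [1, 0.014, -0.003, 0.285, 0], [1, 0.014, -0.003, 0.295, 0], [1, 0.014, -0.003, 0.295, 0]]
  ]
}}

```text
clock: 18.08
tcp_pos: [0.5115, 0.2045, 0.0923]
orientation: [-2.003, -2.42, -0.0]
contact_force: [-0.3, 0.4, -2.4]
grip_width: 0.0226
gripper_force: 69.0
```

```bash
python3 st.py
```

```text
[0.5115 0.2045 0.0923] Ftool [ 0.49 -0.21  2.4 ] m [-0.017  0.019 -0.022] 0.0226 18.0833 yaw 1.759 [-0.91  0.5   0.54  2.   -0.38  0.74  0.05]
```

Emit:
{"api": "play_rows", "payload": {
  "commands": [
    [[1, 0, 0, 0.008, 0], [1, 0, 0, 0.016, 0], [1, 0, 0, 0.024, 0], [1, 0, 0, 0.03, 0], [1, 0, 0, 0.03, 0]]
  ]
}}

```text
clock: 18.5
tcp_pos: [0.5124, 0.204, 0.0864]
orientation: [2.002, 2.418, 0.002]
contact_force: [4.1, -1.7, -2.5]
grip_width: 0.0229
gripper_force: 69.0
```

```bash
python3 st.py
```

```text
[0.5124 0.204  0.0864] Ftool [-2.45  3.73  2.52] m [-0.552 -0.895  0.165] 0.0229 18.5 yaw 1.758 [-0.9   0.51  0.53  2.   -0.38  0.72  0.05]
```

Emit:
{"api": "play_rows", "payload": {
  "commands": [
    [[1, -0.004, 0.007, 0, 0], [1, -0.004, 0.007, 0, 0], [1, -0.004, 0.007, 0.01, 0], [1, -0.004, 0.007, 0.02, 0], [1, -0.004, 0.007, 0.02, 0]]
  ]
}}

```text
clock: 18.92
tcp_pos: [0.5128, 0.2039, 0.0819]
orientation: [-2.003, -2.42, 0.001]
contact_force: [1.7, -1.4, -2.5]
grip_width: 0.0227
gripper_force: 69.1
```

```bash
python3 st.py
```

```text
[0.5128 0.2039 0.0819] Ftool [-1.69  1.44  2.54] m [-0.322 -0.441  0.029] 0.0227 18.9167 yaw 1.759 [-0.9   0.52  0.53  2.   -0.39  0.72  0.06]
```

Emit:
{"api": "play_rows", "payload": {
  "commands": [
    [[1, -0.003, 0.003, 0.01, 0], [1, -0.003, 0.003, 0.02, 0], [1, -0.003, 0.003, 0.03, 0], [1, -0.003, 0.003, 0.04, 0], [1, -0.003, 0.003, 0.05, 0], [1, -0.003, 0.003, 0.05, 0]]
  ]
}}

```text
clock: 19.42
tcp_pos: [0.5132, 0.2037, 0.0725]
orientation: [-2.002, -2.419, 0.001]
contact_force: [-4.2, -0.5, 8.2]
grip_width: 0.0226
gripper_force: 70.5
```

```bash
python3 st.py
```

```text
[0.5132 0.2037 0.0725] Ftool [ 0.26 -4.23 -8.2 ] m [-0.111  0.919  0.029] 0.0226 19.4167 yaw 1.759 [-0.89  0.54  0.52  2.   -0.4   0.7   0.07]
```

Emit:
{"api": "play_rows", "payload": {
  "commands": [
    [[1, 0, -0.004, 0.005, 0], [1, 0, -0.004, 0.01, 0], [1, 0, -0.004, 0.015, 0], [1, 0, -0.004, 0.02, 0], [1, 0, -0.004, 0.02, 0], [1, 0, -0.004, 0.02, 0]]
  ],
  "grip_force": 100
}}

```text
clock: 19.92
tcp_pos: [0.5131, 0.2038, 0.072]
orientation: [-2.002, -2.418, -0.003]
contact_force: [-13.9, -3.1, 41.9]
grip_width: 0.022
gripper_force: 106.0
```

```bash
python3 st.py
```

```text
[0.5131 0.2038 0.072 ] Ftool [ -0.32 -14.19 -41.89] m [-0.938  3.006  0.077] 0.022 19.9167 yaw 1.758 [-0.88  0.54  0.51  2.01 -0.41  0.7   0.07]
```

Emit:
{"api": "play_rows", "payload": {
  "commands": [
    [[1, 0, -0.003, -0.003, 0], [1, 0, -0.006, -0.007, 0], [1, 0, -0.006, -0.007, 0], [1, 0, -0.006, -0.007, 0], [1, 0, -0.006, -0.007, 0], [1, 0, -0.006, -0.007, 0]]
  ]
}}

```text
clock: 20.42
tcp_pos: [0.5131, 0.2038, 0.072]
orientation: [-2.003, -2.42, -0.005]
contact_force: [-4.2, -1.5, 21.6]
grip_width: 0.0222
gripper_force: 103.2
```

```bash
python3 st.py; python3 - <<'E'
from fit import *
row=[]
for n in("scene",):
    f=viewer.grab_frame(n);c=proj(f,[.511,.23,.06])[0].astype(int);x,yy=c-[40,30]
    row.append(cv2.resize(f["pixels"][yy:yy+60,x:x+80],(800,600),interpolation=cv2.INTER_CUBIC))
save(np.hstack(row),"c4.png")
E
```

```text
[0.5131 0.2038 0.072 ] Ftool [ -0.61  -4.31 -21.63] m [-0.431  1.162  0.055] 0.0222 20.4167 yaw 1.759 [-0.89  0.53  0.51  2.01 -0.4   0.7   0.07]
```

View pics/c4.png

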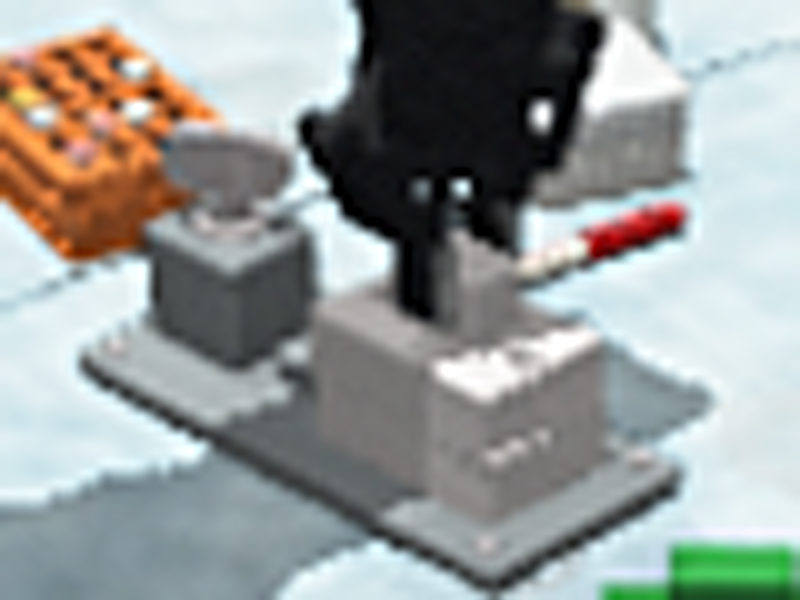

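The picture shows the upper half seated flush on the lower block (seam near (480,440)), no gap, the key still wound at (225,160).

```bash
python3 -c "
from h import *
print(r.hand_in())"; python3 st.py
```

```text
the job is handed in; nothing more can be done
None
the job is handed in; nothing more can be done
```

I wound the key to its stop, then fitted the upper half over both dowels. I handed the job in at about 20 s with the arm still pressing the mould shut at about 22 N; the hand-in gave no verdict.

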